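# Check the pass box's inner gate by touch, then open its outer hatch

## Robot

A 6-joint arm with a two-finger parallel gripper is mounted at the origin on the work surface. World frame = base frame: x ahead of the robot, y to its left, z up, the work surface at z = 0. Lengths are in mm, angles in rad, forces in N, time in s.
With the tool pointing down it reaches from about 275 to 750 mm from the base axis. Payload 10.2 kg.
Tool frame: the origin (TCP) lies between the finger pads; the fingertips stand ctrl.tips_ahead ahead of it and the grasp point (between the pads) lies 8 mm behind it (ctrl.tips_ahead is the distance from the TCP to the fingertips, in mm); z points along the fingers, y is the direction in which the jaws open and shut (so a half turn about z gives the same grasp; the last joint's range is limited). The gripper opens to 85 mm and grips with 20 to 120 N. Pads are 22 mm wide; open, the fingers measure 114 mm over their backs; the gripper's body (76 mm by 85 mm) begins 54 mm behind the grasp point. The pads swing forward as they close: fully open they stand 13 mm farther back than shut.
Start: joints at [1.048, 0.313, 1.498, -0, 1.331, -0.223], TCP at [155.061, 501.585, 242.294] pointing down, gripper open.
Joint ranges: [-2.94, 2.94], [-0.97, 2.17], [0.19, 2.56], [-1.23, 4.37], [0.02, 3.11], [-2.88, 2.88]. Speed limits (rad/s): [2.39, 2.39, 3.01, 3.14, 3.14, 3.14].

## Interface

Orientations are given as a unit quaternion [w, x, y, z].
In Python, from rig import ctrl gives the robot as it stands. The module is installed in compiled form; this text tells all that it offers.
- The arm moves only by the tool move_arm, never from a script. Its argument "motion" is a list of rows, each an object with "offset": the shift along the tool's x, y, z in m, a list of three; "angular": the turn, a rotation vector about the tool's x, y, z in degrees, a list of three; "jaw": the finger opening in m, from 0 to 0.0854. In form: [{"offset": [tx, ty, tz], "angular": [ax, ay, az], "jaw": jaw}, ...]. A call has 1 to 5 rows; each row is the pose to reach, as a shift and turn from the pose commanded when the call began, along the tool's axes at that moment; what a row does not reach only later rows make up. A row lasts 1/8 s, in which the tool goes at most 62.5 mm and 10.7 degrees, less where a joint would pass 70% of its speed; a pose out of reach is approached as far as the arm can. A call with a gripper value outside its range is refused whole. The fingers move at their own pace and stop on an object; "squeeze" is the grip in N (left out, the last holds). Time passes only in rows, so rows that repeat a pose let the fingers close. It gives the time, the measured TCP pose, the force and the opening at its end, in the units of the state.
- ctrl.sense(): the state, without advancing time (a new reading comes with each control period).
- ctrl.capture(name): name is "side" or "top" or "wrist"; returns a dict with "img" (400x640x3 uint8, red, green, blue), "intrinsics" (3x3 intrinsics, pixels), "rvec" (rotation vector, rad) and "tvec" (3), from world to camera coordinates, as OpenCV has them. Camera axes: x right, y down, z forward; pixel columns grow to the right and rows downward; lengths in mm; the calibration is good to about 2 mm. A picture is of the moment at which its call begins. There is no depth.
- ctrl.finish_job(): hands the job in, once; it reports no verdict.
The state is a dict: "time_s": time; "joints": joint angles; "dq": joint speeds; "tau": joint torques, N m; "eef_pos": TCP position; "ee_rot": TCP orientation; "force": force on the tool from outside, world axes, zero at the start; "wrist_torque": the same for the moment, N m; "grip_width": opening from 0.0 (shut) to 1.0 (fully open).
Only numpy, scipy, OpenCV 4.12 (cv2) and the standard library are available. Lean on these libraries where they do the work, as an engineer would, in place of code of your own. Each camera call takes 0.05 s, during which the arm holds its last target. There are 200 camera calls.

## Task

Open the pass box of the dust cabinet so that the carving in it can be taken out. First make sure by touch that the inner gate is really shut: press straight down on its bar and hold 10 to 25 N for a moment (never above 40 N), pushing it home if it gives, since its slide is stiff; only after that draw the bolt fully and push the sliding hatch fully open against its stop. Leave the gate shut, and the carving, the sanding block, the wax jar and the wooden offcut where they are.

Things in the scene. Friction and masses are not known exactly. Their poses are not given: they have to be found in the camera images.
- passbox: plywood pass box, x +-120, y +-140, top z 150 mm; two hatch rails on it (x +-95 to +-120, top z 168) run on to y +290. At its right (-y) end a steel throat (x +-90, y -270 to -162, top z 120) to a grey dust cabinet (x +-220, y -770 to -270, z to 340). All on a grey base board that raises it 8 to 38 mm. Origin on the board's top under the chamber's centre; its frame is used below: z up, hatch opens to +y, bolt at the -x (robot) side.
- gate_bar (a point): centre of the top of the inner gate's bar: dark wood faced with a black rubber strip (yields 1 mm per 8 N, 4 mm at most), 230 mm long in x (rubber 210), 26 wide, 22 high in all, at x 0, y -151 mm, on a steel leaf that slides straight up and down between chamber and throat. Shut, the bar rests on two steel posts and this point is at z 194 mm; it rises with the gate's opening.
- gate (a joint): opening of the inner gate, m: 0 shut, up to 0.06; starts 0 to 0.03, hard to judge by eye. The slide is stiff: it stays where it is left and pushing it down takes 3 to 7 N, so it may feel shut under a light touch; once shut it stands firm and only the rubber yields.
- bolt_knob (a point): centre of the top of the bolt's knob: upright steel pin, 14 mm thick, 45 tall (z 175 to 220 mm), at x -45, y +34 mm with the bolt shot. Push it from its +x side or pinch it; the hatch panel lies 15 mm below it. A crank (10 x 8 mm, z 175 to 183) along y joins it to the bolt rod, 10 mm thick, along x at y 0, z 179 mm, in brackets on the -x rail.
- bolt (a joint): how far the bolt is drawn, m: 0 shot, grows as it moves in -x of the pass box (towards the robot) to its stop at 0.045; starts 0 to 0.008. Slides with about 2.5 N and stays where left. Until about 0.027 its rod blocks the hatch's cleat.
- hatch_cleat (a point): centre of the top of the hatch's cleat: dark wooden strip, 110 mm long in x, 18 thick in y, 36 high, standing on the hatch panel (186 x 262 mm, 10 thick, upper face at z 160). With the hatch shut this point is at x +30, y -19, z 196 mm. Push on its -y face to open the hatch.
- hatch (a joint): opening of the outer hatch, m: 0 shut, grows as it slides in +y of the pass box to its stop at 0.14. Slides with about 3 N and stays where left.
- carving: round carved wooden rosette, 90 mm across and 30 mm high, lying inside the pass box under the hatch; origin at the centre of its underside. To be left there.
- sanding: cork sanding block, 60 x 90 x 32 mm, lying on the steel throat between gate and cabinet; bystander; origin at the centre of its underside
- jar: round amber-coloured wax jar with a steel lid, 72 mm across, 50 mm high, standing on the base board under the hatch rails, left of the chamber; bystander; origin at the centre of its underside
- offcut: wooden block 50 x 120 x 45 mm on the base board on the far side of the pass box; bystander; origin at the centre of its underside

How it is judged:
By the outcome, as a careful person would: the job done as asked, in the order asked, and still so for the second after the job is handed in, with the robot touching nothing.
It also fails if it takes over 51 s, if anything falls off the work surface, if the arm or the gripper's body presses on something with over 40 N, if the wrist force passes 120 N, or if a joint passes its speed limit or range.

## Working session

There is one attempt and no reset: what is moved stays moved. The work goes in short steps, Python scripts to look and compute and a tool call to move; the robot and the scene stay as the last step left them, time stands still between calls to the robot, and variables do not carry over. Pictures are saved under pics/ and viewed, about 8 in all and at most 12, crops included, and the job is handed in when it is done.

Besides the shell and the picture viewer there is one more tool, called after ">>>" as name([rows], argument=value, ...), one row to a line, values as JSON. move_arm: Moves the arm, as the interface text tells. Its arguments: {"type":"object","properties":{"motion":{"type":"array","items":{"type":"object","properties":{"offset":{"type":"array","items":{"type":"number"}},"angular":{"type":"array","items":{"type":"number"}},"jaw":{"type":"number"}}}},"squeeze":{"type":"number"}},"required":["motion"]}

```bash
mkdir -p pics
cat > h.py <<'E'
import numpy as np, cv2
from rig import ctrl
from scipy.spatial.transform import Rotation as R
def cam(n):
    c=ctrl.capture(n); np.savez('pics/'+n+'.npz',**{k:np.array(c[k]) for k in('img','intrinsics','rvec','tvec')}); return c
def load(n): return np.load('pics/'+n+'.npz')
def ray(c,uv):
    M=cv2.Rodrigues(np.array(c['rvec'],float))[0]; t=np.array(c['tvec'],float).ravel()
    d=M.T@np.linalg.inv(c['intrinsics'])@np.array([uv[0],uv[1],1.]); return -M.T@t,d
def onz(c,uv,z):
    o,d=ray(c,uv); return o+d*(z-o[2])/d[2]
def proj(c,P):
    return cv2.projectPoints(np.array(P,float).reshape(-1,1,3),np.array(c['rvec'],float),np.array(c['tvec'],float),np.array(c['intrinsics'],float),None)[0].reshape(-1,2)
E
python3 - <<'E'
from h import *
a=cam('top');b=cam('side')
for n,c in(('top1',a),('side1',b)): cv2.imwrite(f'pics/{n}.png',c['img'][:,:,::-1]); print(n,ray(c,(320,200)))
s=ctrl.sense();print(s,ctrl.tips_ahead)
E
```

```text
top1 (array([ 435.66439935,   70.19845958, 1237.21122455]), array([ 0.21569105, -0.01953017, -0.97637398]))
side1 (array([ 867.05260945,  283.99743655, 1074.35413846]), array([-0.23359618, -0.25093383, -0.9395408 ]))
{'time_s': 0.1, 'joints': array([ 1.04759036e+00,  3.13385243e-01,  1.49833302e+00,  1.13855966e-05,
        1.33102179e+00, -2.23407622e-01]), 'dq': array([-1.81721314e-03, -2.54077231e-03, -1.95067508e-03,  6.49682583e-05,
       -1.09075415e-04,  5.36743264e-04]), 'tau': array([ 3.12720797e-03, -4.12897360e+01, -2.60141087e+01, -1.67155818e-04,
        3.03173569e-03, -1.93766300e-05]), 'eef_pos': array([154.95114616, 501.39067886, 241.80738102]), 'ee_rot': array([-2.14375139e-04,  1.49339750e-01,  9.88785776e-01, -5.32171889e-04]), 'force': array([ 0.21929525, -0.93563929, -0.6801224 ]), 'wrist_torque': array([ 0.0249421 ,  0.00947127, -0.04495785]), 'grip_width': 1.0000051101787102} 11.0
```

View pics/top1.png

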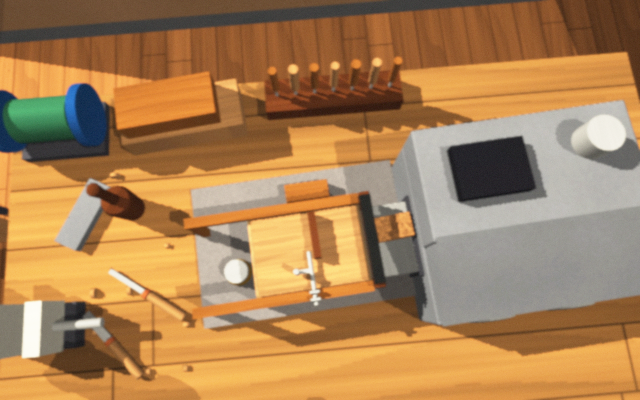

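View pics/side1.png

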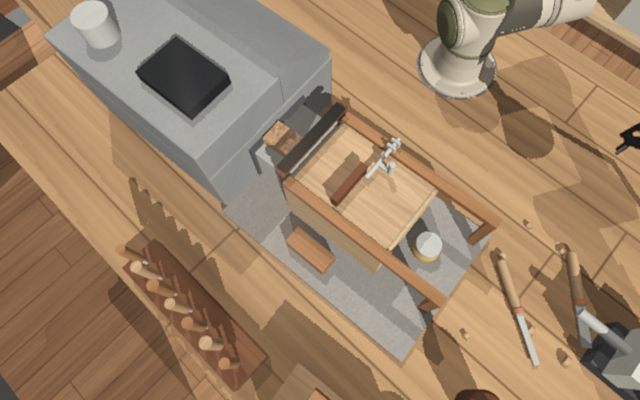

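Top: cabinet right (−y), gate bar dark strip around (372,240), knob near (308,257), cleat (314,235), jar (236,271), offcut (306,189). Side: bar (312,137), knob (395,145), cleat (350,183). I'll enlarge these to pick features.

Run:
```python
from h import *
a=load('top')['img'][180:330,180:430,::-1];b=load('side')['img'][85:315,260:510,::-1]
def grid(i,x0,y0,s):
    i=cv2.resize(i,None,fx=s,fy=s,interpolation=cv2.INTER_CUBIC)
    for k in range(0,i.shape[1],int(20*s)): cv2.putText(i,str(int(x0+k/s)),(k,8),0,.3,(0,0,255),1);cv2.line(i,(k,0),(k,5),(0,0,255),1)
    for k in range(0,i.shape[0],int(20*s)): cv2.putText(i,str(int(y0+k/s)),(0,k+4),0,.3,(0,0,255),1)
    return i
cv2.imwrite('pics/t2.png',grid(a,180,180,3));cv2.imwrite('pics/s2.png',grid(b,260,85,2.6))
```

```text
(no output)
```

View pics/t2.png

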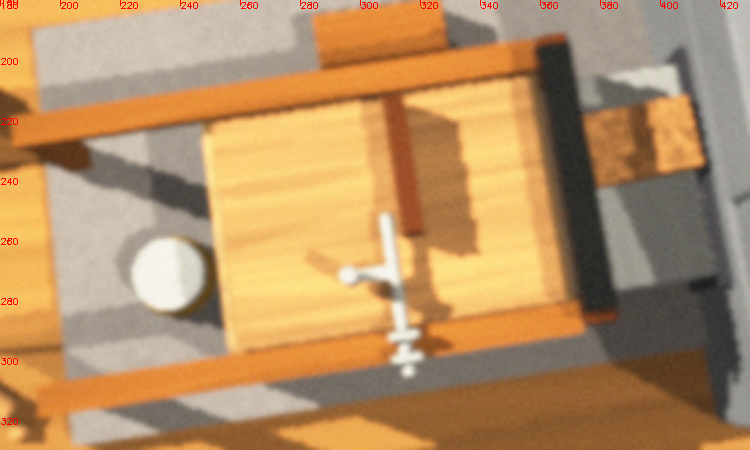

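View pics/s2.png

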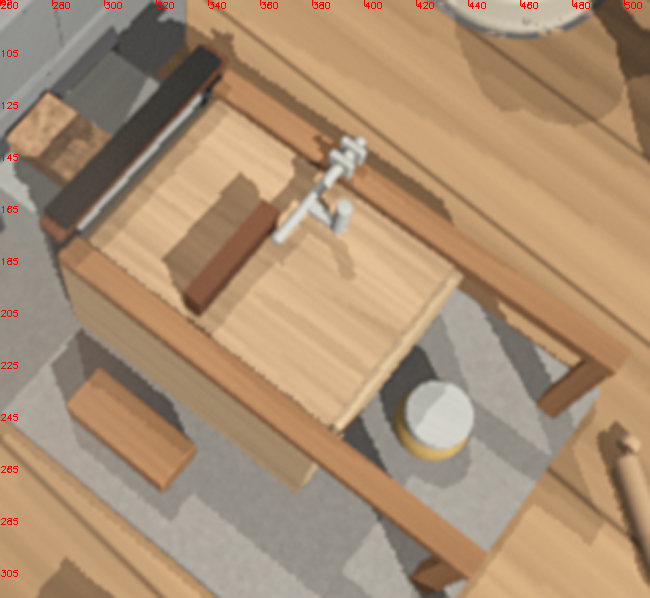

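Features picked. I'll fit the box pose (x, y, yaw, height) plus gate, bolt and hatch openings from the corresponding points in both views.

```bash
cat > fit.py <<'E'
from h import *
from scipy.optimize import least_squares
t,s=load('top'),load('side')
T=lambda x,y:(180+x/3,180+y/3); S=lambda x,y:(260+x/2.6,85+y/2.6)
# (model point, group, uv)
top=[((120,290,168),0,T(12,118)),((95,290,168),0,T(15,148)),((-95,290,168),0,T(37,388)),((-120,290,168),0,T(40,417)),
((-45,34,220),'b',T(348,275)),((85,-19,196),'h',T(394,95)),((-25,-19,196),'h',T(414,234)),
((105,-138,194),'g',T(537,42)),((105,-164,194),'g',T(568,38)),((-105,-164,194),'g',T(617,310)),((-105,-138,194),'g',T(586,312))]
side=[((95,290,168),0,S(490,552)),((-120,290,168),0,S(632,353)),((-95,290,168),0,S(603,373)),((120,-140,168),0,S(62,258)),
((-45,34,220),'b',S(343,206)),((85,-19,196),'h',S(194,298)),((-25,-19,196),'h',S(270,206)),
((-105,-164,194),'g',S(200,47)),((-105,-138,194),'g',S(221,60)),((105,-164,194),'g',S(45,222)),((105,-138,194),'g',S(68,235))]
def W(p,P):
    P=np.array(P,float); c,s_=np.cos(p[2]),np.sin(p[2]); 
    return np.stack([p[0]+c*P[...,0]-s_*P[...,1],p[1]+s_*P[...,0]+c*P[...,1],P[...,2]+p[3]],-1)
def pts(p,L):
    return W(p,[(q[0]-(g=='b')*p[5],q[1]+(g=='h')*p[6],q[2]+(g=='g')*p[4]) for q,g,_ in L])
def res(p): return np.concatenate([(proj(c,pts(p,L))-np.array([u for *_,u in L])).ravel() for c,L in((t,top),(s,side))])
if __name__=='__main__':
    r=least_squares(res,[450,50,0.1,20,10,3,0],loss='soft_l1',x_scale=[10,10,.1,10,10,10,10])
    print(r.x.round(3)); print(r.fun.reshape(-1,2).round(1).tolist())
    sd=np.sqrt(np.diag(np.linalg.inv(r.jac.T@r.jac))); print(sd.round(2))
    p=r.x; np.save('p.npy',p)
    for n,q in(('bar',(0,-151,194+p[4])),('knob',(-45-p[5],34,220)),('cleat',(30,-19,196)),('cleatopen',(30,121,196))):print(n,W(p,q).round(1))
E
python3 fit.py
```

```text
[ 5.47727e+02  8.88000e+01  6.90000e-02  1.74930e+01  1.08500e+01
  6.37900e+00 -1.29900e+00]
[[-0.2, 0.4], [-0.2, 0.4], [-0.1, -0.6], [-0.1, 0.5], [-0.0, 0.4], [-0.6, 0.5], [-0.2, -0.2], [-0.9, 1.9], [-0.5, 1.6], [-0.5, -1.0], [-1.4, 0.1], [-1.0, 0.3], [-0.9, -1.0], [4.2, -0.1], [-1.8, -0.0], [0.1, 0.7], [-1.7, 0.3], [0.0, -0.3], [-0.8, -0.1], [-0.2, 0.9], [-0.8, -3.7], [-0.8, -1.9]]
[0.75 0.75 0.   2.33 4.29 2.01 1.6 ]
bar [558.1 -61.8 222.3]
knob [494.1 119.2 237.5]
cleat [579.   71.9 213.5]
cleatopen [569.4 211.6 213.5]
```

```bash
cat > go.py <<'E'
# usage: go.py bx by bz [world if 'w'] : offsets to bring fingertip to box point
import sys
from h import *; from fit import W
p=np.load('p.npy'); s=ctrl.sense()
q=s['ee_rot'];Rm=R.from_quat([q[1],q[2],q[3],q[0]]); 
yaw=np.degrees(np.arctan2(Rm.as_matrix()[1,1],Rm.as_matrix()[0,1]))
tip=s['eef_pos']+Rm.as_matrix()[:,2]*ctrl.tips_ahead
c,sn=np.cos(p[2]),np.sin(p[2]);d=tip-p[[0,1,3]]
dt=np.degrees(p[2])+90-yaw; Rt=R.from_matrix(np.array([[-c,-sn,0],[-sn,c,0],[0,0,-1.]]))
print('t',s['time_s'],'tip box',[round(c*d[0]+sn*d[1],1),round(-sn*d[0]+c*d[1],1),round(d[2],1)],'F',s['force'].round(1),'turn',(Rm.inv()*Rt).as_rotvec(degrees=True).round(1),'grip',round(s['grip_width'],3))
for i in range(1,len(sys.argv)-2,3):
    b=np.array(list(map(float,sys.argv[i:i+3])));print(b,'offset m',(Rm.inv().apply(W(p,b)-tip)/1000).round(4))
E
python3 go.py 0 -151 270
```

```text
t 0.1 tip box [np.float64(-363.6), np.float64(438.6), np.float64(213.3)] F [ 0.2 -0.9 -0.7] turn [ -0.1  -0.  -21.1] grip 1.0
[   0. -151.  270.] offset m [-0.5515 -0.4191 -0.0564]
```

>>> move_arm([
  {"offset":[-0.02,-0.015,-0.056],"angular":[0,0,-5],"jaw":0},
  {"offset":[-0.551,-0.419,-0.056],"angular":[0,0,-21.1],"jaw":0},
  {"offset":[-0.551,-0.419,-0.056],"angular":[0,0,-21.1],"jaw":0},
  {"offset":[-0.551,-0.419,-0.056],"angular":[0,0,-21.1],"jaw":0},
  {"offset":[-0.551,-0.419,-0.056],"angular":[0,0,-21.1],"jaw":0},
], squeeze=60)

```text
time_s: 0.72
eef_pos: [311.9, 282.2, 298.3]
ee_rot: [-0.0, -0.034, 0.999, -0.0]
force: [1.6, 0.9, 0.2]
grip_width: 0.002
```

```bash
python3 go.py 0 -151 270
```

```text
t 0.725 tip box [np.float64(-222.0), np.float64(209.1), np.float64(269.8)] F [1.6 0.9 0.2] turn [-0. -0.  0.] grip 0.002
[   0. -151.  270.] offset m [-2.219e-01 -3.601e-01 -2.000e-04]
```

>>> move_arm([
  {"offset":[-0.222,-0.36,0],"angular":[0,0,0],"jaw":0},
  {"offset":[-0.222,-0.36,0],"angular":[0,0,0],"jaw":0},
  {"offset":[-0.222,-0.36,0],"angular":[0,0,0],"jaw":0},
  {"offset":[-0.222,-0.36,0],"angular":[0,0,0],"jaw":0},
  {"offset":[-0.222,-0.36,0],"angular":[0,0,0],"jaw":0},
])

```text
time_s: 1.35
eef_pos: [493.9, 27.8, 298.2]
ee_rot: [-0.0, -0.034, 0.999, 0.0]
force: [-1.0, 1.0, 0.5]
grip_width: 0.004
```

>>> move_arm([
  {"offset":[-0.04,-0.07,0],"angular":[0,0,0],"jaw":0},
  {"offset":[-0.06,-0.11,0],"angular":[0,0,0],"jaw":0},
])

```text
time_s: 1.6
eef_pos: [561.1, -77.4, 298.0]
ee_rot: [-0.0, -0.034, 0.999, 0.0]
force: [1.1, 1.0, 0.7]
grip_width: 0.0
```

```bash
python3 go.py 0 -151 270
python3 - <<'E'
from h import *; from fit import W
p=np.load('p.npy');c=cam('wrist'); i=c['img'][:,:,::-1].copy()
for q in((105,-138,205),(105,-164,205),(-105,-164,205),(-105,-138,205),(-51,34,220),(-25,-28,196),(85,-28,196),(0,-151,205)):
    u=proj(c,W(p,q))[0]; print(q,u.round())
    if abs(u).max()<2000: cv2.circle(i,tuple(int(v) for v in u),3,(0,0,255),1)
cv2.imwrite('pics/w1.png',i)
E
```

```text
t 1.6 tip box [np.float64(1.9), np.float64(-166.7), np.float64(269.5)] F [1.1 1.  0.7] turn [ 0. -0. -0.] grip 0.0
[   0. -151.  270.] offset m [ 0.002   0.0157 -0.0005]
(105, -138, 205) [347. 332.]
(105, -164, 205) [317. 333.]
(-105, -164, 205) [317.  61.]
(-105, -138, 205) [358.  61.]
(-51, 34, 220) [626. 149.]
(-25, -28, 196) [499. 180.]
(85, -28, 196) [475. 305.]
(0, -151, 205) [335. 216.]
```

View pics/w1.png

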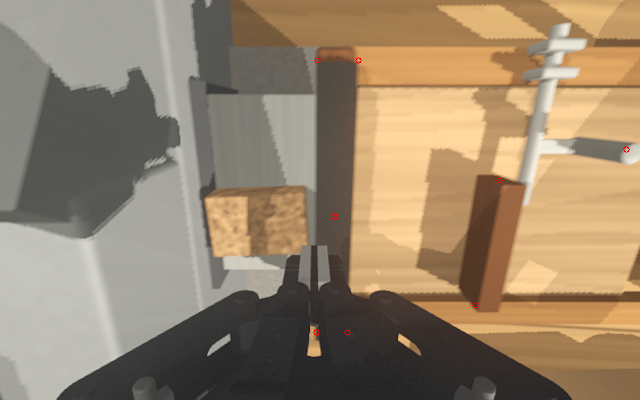

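Wrist view agrees with the fit: rubber edges at columns 318–356 (predicted 317–358), knob top at (628,152) (predicted (626,149)), cleat corner at (500,179). I'll press on the bar now.

>>> move_arm([
  {"offset":[0.002,0.0157,0],"angular":[0,0,0],"jaw":0},
  {"offset":[0.002,0.0157,0.02],"angular":[0,0,0],"jaw":0},
  {"offset":[0.002,0.0157,0.04],"angular":[0,0,0],"jaw":0},
  {"offset":[0.002,0.0157,0.04],"angular":[0,0,0],"jaw":0},
])

```text
time_s: 2.15
eef_pos: [556.4, -58.6, 257.5]
ee_rot: [-0.001, -0.035, 0.999, 0.001]
force: [-0.2, 0.3, 0.5]
grip_width: -0.003
```

```bash
python3 go.py 0 -151 194
```

```text
t 2.15 tip box [np.float64(-1.5), np.float64(-147.6), np.float64(229.0)] F [-0.2  0.3  0.5] turn [ 0.1 -0.1  0.1] grip -0.003
[   0. -151.  194.] offset m [-0.0016 -0.0034  0.035 ]
```

>>> move_arm([
  {"offset":[-0.001,-0.0034,0.003],"angular":[0,0,0],"jaw":0},
  {"offset":[-0.001,-0.0034,0.006],"angular":[0,0,0],"jaw":0},
  {"offset":[-0.001,-0.0034,0.009],"angular":[0,0,0],"jaw":0},
  {"offset":[-0.001,-0.0034,0.012],"angular":[0,0,0],"jaw":0},
  {"offset":[-0.001,-0.0034,0.014],"angular":[0,0,0],"jaw":0},
])

```text
time_s: 2.78
eef_pos: [558.5, -63.4, 244.2]
ee_rot: [-0.0, -0.034, 0.999, 0.0]
force: [-0.3, 0.2, 0.5]
grip_width: 0.002
```

>>> move_arm([
  {"offset":[0,0,0.002],"angular":[0,0,0],"jaw":0},
  {"offset":[0,0,0.004],"angular":[0,0,0],"jaw":0},
  {"offset":[0,0,0.006],"angular":[0,0,0],"jaw":0},
])

```text
time_s: 3.15
eef_pos: [558.6, -63.4, 239.1]
ee_rot: [0.0, -0.034, 0.999, -0.0]
force: [-2.1, 0.7, 6.3]
grip_width: 0.001
```

>>> move_arm([
  {"offset":[0,0,0.002],"angular":[0,0,0],"jaw":0},
  {"offset":[0,0,0.004],"angular":[0,0,0],"jaw":0},
])

```text
time_s: 3.4
eef_pos: [558.5, -63.4, 235.2]
ee_rot: [0.0, -0.034, 0.999, -0.0]
force: [-3.4, 0.0, 6.5]
grip_width: 0.001
```

>>> move_arm([
  {"offset":[0,0,0.002],"angular":[0,0,0],"jaw":0},
  {"offset":[0,0,0.004],"angular":[0,0,0],"jaw":0},
])

```text
time_s: 3.65
eef_pos: [558.6, -63.4, 231.2]
ee_rot: [0.0, -0.034, 0.999, -0.0]
force: [-2.8, 0.2, 6.2]
grip_width: -0.003
```

>>> move_arm([
  {"offset":[0,0,0.0015],"angular":[0,0,0],"jaw":0},
  {"offset":[0,0,0.003],"angular":[0,0,0],"jaw":0},
])

```text
time_s: 3.9
eef_pos: [558.5, -63.4, 228.3]
ee_rot: [0.0, -0.034, 0.999, -0.0]
force: [-2.6, 0.6, 7.4]
grip_width: -0.0
```

>>> move_arm([
  {"offset":[0,0,0.001],"angular":[0,0,0],"jaw":0},
  {"offset":[0,0,0.002],"angular":[0,0,0],"jaw":0},
])

```text
time_s: 4.15
eef_pos: [558.6, -63.4, 227.2]
ee_rot: [0.001, -0.034, 0.999, -0.0]
force: [-6.1, 2.1, 15.1]
grip_width: 0.003
```

>>> move_arm([
  {"offset":[0,0,0.001],"angular":[0,0,0],"jaw":0},
  {"offset":[0,0,0.0015],"angular":[0,0,0],"jaw":0},
])

```text
time_s: 4.4
eef_pos: [558.6, -63.4, 226.6]
ee_rot: [0.001, -0.034, 0.999, -0.001]
force: [-6.7, 1.8, 19.7]
grip_width: 0.0
```

>>> move_arm([
  {"offset":[0,0,0.001],"angular":[0,0,0],"jaw":0},
  {"offset":[0,0,0.001],"angular":[0,0,0],"jaw":0},
])

```text
time_s: 4.65
eef_pos: [558.7, -63.4, 226.2]
ee_rot: [0.002, -0.034, 0.999, -0.001]
force: [-9.1, 2.1, 22.7]
grip_width: -0.001
```

>>> move_arm([
  {"offset":[0,0,-0.0005],"angular":[0,0,0],"jaw":0},
  {"offset":[0,0,-0.0005],"angular":[0,0,0],"jaw":0},
  {"offset":[0,0,-0.0005],"angular":[0,0,0],"jaw":0},
  {"offset":[0,0,-0.0005],"angular":[0,0,0],"jaw":0},
  {"offset":[0,0,-0.0005],"angular":[0,0,0],"jaw":0},
])

```text
time_s: 5.28
eef_pos: [558.7, -63.4, 226.4]
ee_rot: [0.001, -0.034, 0.999, -0.001]
force: [-8.9, 1.4, 20.6]
grip_width: 0.0
```

Run:
```python
from h import *
from fit import *
p=np.load('p.npy')
# refit using gate-independent points at several h
for h in (17,20,23,26):
    L=[(t,[q for q in top if q[1]!='g']),(s,[q for q in side if q[1]!='g'])]
    f=lambda v:np.concatenate([(proj(c,pts([v[0],v[1],v[2],h,0,v[3],0],l))-np.array([u for *_,u in l])).ravel() for c,l in L])
    r=least_squares(f,[548,89,.07,6],loss='soft_l1',x_scale=[10,10,.1,10]);print(h,r.x.round(3),round(r.cost,2),r.fun.reshape(-1,2).round(1).tolist())
i=cv2.resize(ctrl.capture('side')['img'][60:260,220:440,::-1],None,fx=3,fy=3,interpolation=cv2.INTER_CUBIC);cv2.imwrite('pics/s3.png',i)
```

```text
17 [5.47299e+02 8.84710e+01 6.60000e-02 6.10900e+00] 8.2 [[0.1, 0.3], [0.0, 0.3], [-0.1, -0.7], [-0.1, 0.4], [0.1, 0.5], [-0.9, 0.8], [-0.6, 0.1], [-1.3, 0.2], [-1.0, -0.8], [4.1, -0.0], [-1.8, -0.3], [0.0, 0.8], [-1.3, 0.5], [0.5, -0.1]]
20 [5.47796e+02 8.83840e+01 6.70000e-02 6.10600e+00] 8.61 [[-0.3, 0.1], [-0.4, 0.0], [-0.3, -0.8], [-0.3, 0.4], [0.0, 0.2], [-0.9, 0.4], [-0.6, -0.2], [-1.0, 0.1], [-0.7, -1.3], [4.4, -0.4], [-2.1, -0.6], [0.0, 0.3], [-1.4, 0.1], [0.4, -0.5]]
23 [5.48206e+02 8.82940e+01 6.80000e-02 5.94700e+00] 10.68 [[-0.7, -0.2], [-0.7, -0.2], [-0.6, -0.8], [-0.6, 0.4], [-0.0, -0.1], [-1.0, -0.0], [-0.5, -0.5], [-0.7, -0.0], [-0.3, -1.7], [4.8, -0.8], [-2.4, -1.0], [0.0, -0.2], [-1.6, -0.2], [0.3, -1.0]]
26 [5.48578e+02 8.81490e+01 6.90000e-02 5.79800e+00] 14.24 [[-1.0, -0.5], [-1.1, -0.4], [-0.9, -0.9], [-0.9, 0.4], [-0.0, -0.4], [-1.0, -0.4], [-0.5, -0.8], [-0.4, -0.2], [0.1, -2.1], [5.2, -1.2], [-2.7, -1.3], [-0.0, -0.7], [-1.7, -0.6], [0.3, -1.5]]
```

View pics/s3.png

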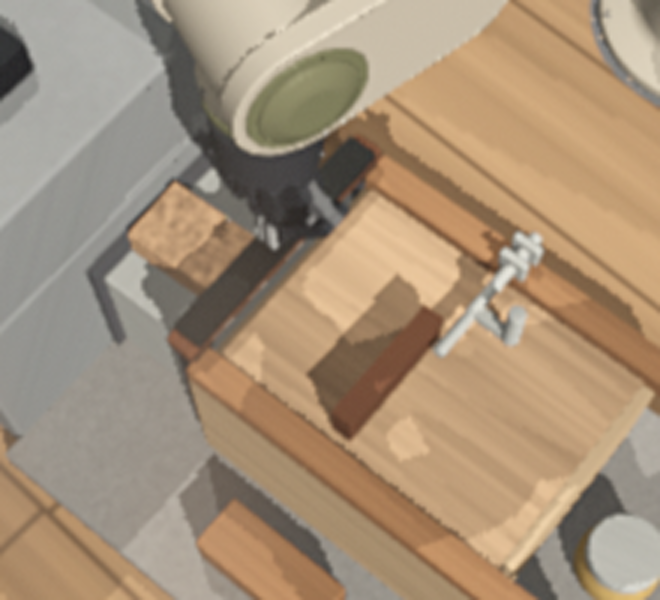

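Held at about 20 N and firm, with ~7.6 N/mm matching the rubber alone. Before that it slid ~11 mm at ~6.3 N, so the gate is now shut. The touch puts the board height at ~23 mm, within what the fit allows. Updating and lifting off.

>>> move_arm([
  {"offset":[0,0,-0.01],"angular":[0,0,0],"jaw":0},
  {"offset":[0,0,-0.06],"angular":[0,0,0],"jaw":0},
  {"offset":[0,0,-0.06],"angular":[0,0,0],"jaw":0},
])

```text
time_s: 5.7
eef_pos: [559.5, -63.7, 286.9]
ee_rot: [0.003, -0.034, 0.999, -0.001]
force: [0.7, 0.2, -0.5]
grip_width: -0.002
```

```bash
python3 -c "
import numpy as np;np.save('p.npy',[548.2,88.3,.068,23,0,6,0])"; python3 go.py -16 34 255 -16 34 197
```

```text
t 5.7 tip box [np.float64(1.0), np.float64(-152.4), np.float64(252.9)] F [ 0.7  0.2 -0.5] turn [-0.1  0.4  0. ] grip -0.002
[-16.  34. 255.] offset m [ 0.0169  0.1864 -0.0027]
[-16.  34. 197.] offset m [0.0173 0.1866 0.0553]
```

>>> move_arm([
  {"offset":[0.017,0.06,-0.002],"angular":[0,0,0],"jaw":0},
  {"offset":[0.017,0.12,-0.002],"angular":[0,0,0],"jaw":0},
  {"offset":[0.017,0.17,-0.002],"angular":[0,0,0],"jaw":0},
  {"offset":[0.017,0.187,0],"angular":[0,0,0],"jaw":0},
  {"offset":[0.017,0.187,0.015],"angular":[0,0,0],"jaw":0},
])

```text
time_s: 6.32
eef_pos: [528.9, 122.3, 267.8]
ee_rot: [0.0, -0.035, 0.999, -0.0]
force: [0.3, -0.2, 0.2]
grip_width: -0.004
```

```bash
python3 go.py -16 34 197
python3 - <<'E'
from h import *; from fit import W
p=np.load('p.npy');c=cam('wrist'); i=c['img'][:,:,::-1].copy()
for q in((-51,34,220),(-25,-28,196),(-25,-10,196),(-16,34,197)):
    u=proj(c,W(p,q))[0]; print(q,u.round())
    if abs(u).max()<2000: cv2.circle(i,tuple(int(v) for v in u),3,(0,0,255),1)
cv2.imwrite('pics/w2.png',i)
E
```

```text
t 6.325 tip box [np.float64(-16.9), np.float64(35.2), np.float64(233.8)] F [ 0.3 -0.2  0.2] turn [-0.   0.1  0.1] grip -0.004
[-16.  34. 197.] offset m [-0.0009 -0.0012  0.0368]
(-51, 34, 220) [311. 193.]
(-25, -28, 196) [216. 222.]
(-25, -10, 196) [244. 222.]
(-16, 34, 197) [311. 235.]
```

View pics/w2.png

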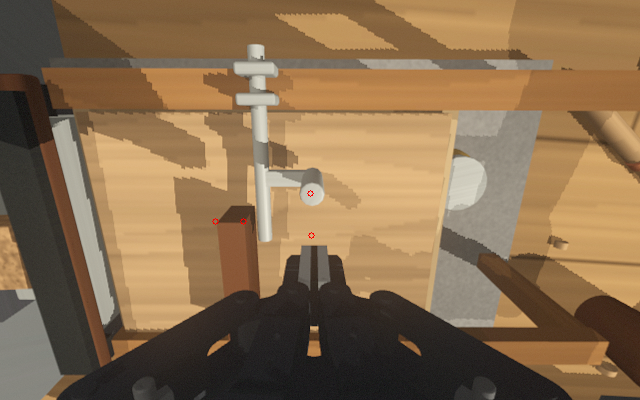

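Knob top at (312,192), as predicted, with the fingers clear on its +x side. Lowering and drawing the bolt.

>>> move_arm([
  {"offset":[-0.001,-0.001,0.02],"angular":[0,0,0],"jaw":0},
  {"offset":[-0.001,-0.001,0.035],"angular":[0,0,0],"jaw":0},
  {"offset":[0.006,-0.001,0.035],"angular":[0,0,0],"jaw":0},
  {"offset":[0.013,-0.001,0.035],"angular":[0,0,0],"jaw":0},
  {"offset":[0.02,-0.001,0.035],"angular":[0,0,0],"jaw":0},
])

```text
time_s: 7.0
eef_pos: [508.8, 119.5, 234.1]
ee_rot: [0.001, -0.034, 0.999, -0.0]
force: [3.5, -0.8, -1.6]
grip_width: 0.001
```

>>> move_arm([
  {"offset":[0.006,0,0],"angular":[0,0,0],"jaw":0},
  {"offset":[0.012,0,0],"angular":[0,0,0],"jaw":0},
  {"offset":[0.018,0,0],"angular":[0,0,0],"jaw":0},
  {"offset":[0.024,0,0],"angular":[0,0,0],"jaw":0},
  {"offset":[0.028,0,0],"angular":[0,0,0],"jaw":0},
])

```text
time_s: 7.62
eef_pos: [480.6, 117.8, 233.5]
ee_rot: [0.0, -0.034, 0.999, 0.0]
force: [1.5, -0.9, 1.5]
grip_width: 0.003
```

```bash
python3 go.py -72 34 197
```

```text
t 7.625 tip box [np.float64(-65.4), np.float64(34.1), np.float64(199.5)] F [ 1.5 -0.9  1.5] turn [0. 0. 0.] grip 0.003
[-72.  34. 197.] offset m [ 0.0066 -0.0001  0.0025]
```

>>> move_arm([
  {"offset":[0.003,0,0],"angular":[0,0,0],"jaw":0},
  {"offset":[0.006,0,0],"angular":[0,0,0],"jaw":0},
  {"offset":[0.007,0,0],"angular":[0,0,0],"jaw":0},
])

```text
time_s: 8.0
eef_pos: [474.7, 117.4, 233.5]
ee_rot: [0.001, -0.034, 0.999, 0.0]
force: [10.9, 0.9, -1.4]
grip_width: -0.0
```

>>> move_arm([
  {"offset":[0.0015,0,0],"angular":[0,0,0],"jaw":0},
  {"offset":[0.003,0,0],"angular":[0,0,0],"jaw":0},
])

```text
time_s: 8.25
eef_pos: [474.4, 117.2, 233.8]
ee_rot: [0.005, -0.034, 0.999, 0.0]
force: [28.6, 3.5, -10.5]
grip_width: -0.002
```

Firm stop at tip x ≈ −71.6, as expected for 45 mm drawn. Backing off and moving over to the −y side of the cleat.

>>> move_arm([
  {"offset":[-0.012,0,0],"angular":[0,0,0],"jaw":0},
  {"offset":[-0.02,0,-0.05],"angular":[0,0,0],"jaw":0},
  {"offset":[-0.04,-0.03,-0.055],"angular":[0,0,0],"jaw":0},
  {"offset":[-0.075,-0.08,-0.055],"angular":[0,0,0],"jaw":0},
  {"offset":[-0.084,-0.102,-0.055],"angular":[0,0,0],"jaw":0},
])

```text
time_s: 8.88
eef_pos: [562.4, 19.0, 287.2]
ee_rot: [-0.002, -0.033, 0.999, 0.0]
force: [-0.5, 0.0, -0.3]
grip_width: 0.003
```

```bash
python3 go.py 10 -70 178
python3 - <<'E'
from h import *; from fit import W
p=np.load('p.npy');c=cam('wrist'); i=c['img'][:,:,::-1].copy()
for q in((-90,34,220),(-25,-28,196),(10,-70,178)):
    u=proj(c,W(p,q))[0]; print(q,u.round())
    if abs(u).max()<2000: cv2.circle(i,tuple(int(v) for v in u),3,(0,0,255),1)
cv2.imwrite('pics/w3.png',i)
E
```

```text
t 8.875 tip box [np.float64(9.5), np.float64(-70.1), np.float64(253.2)] F [-0.5  0.  -0.3] turn [ 0.  -0.2 -0.1] grip 0.003
[ 10. -70. 178.] offset m [-0.0008  0.0001  0.0752]
(-90, 34, 220) [505.  67.]
(-25, -28, 196) [375. 176.]
(10, -70, 178) [313. 215.]
```

View pics/w3.png

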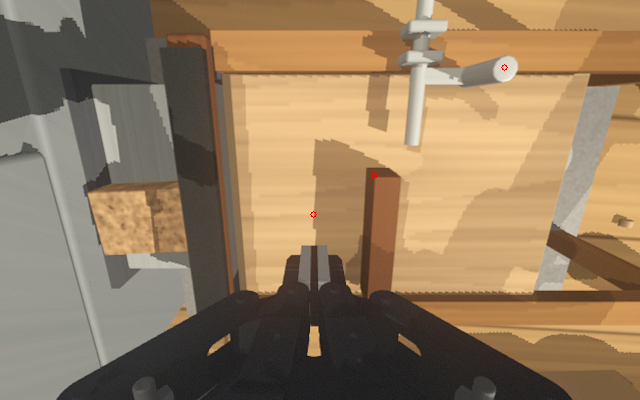

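Knob at (505,68), matching the fully drawn position, and the rod is clear of the cleat, whose −y face is to the right of the fingers. Lowering and pushing.

>>> move_arm([
  {"offset":[-0.001,0,0.045],"angular":[0,0,0],"jaw":0},
  {"offset":[-0.001,0,0.065],"angular":[0,0,0],"jaw":0},
  {"offset":[-0.001,0,0.072],"angular":[0,0,0],"jaw":0},
  {"offset":[-0.001,0.01,0.072],"angular":[0,0,0],"jaw":0},
  {"offset":[-0.001,0.02,0.072],"angular":[0,0,0],"jaw":0},
])

```text
time_s: 9.55
eef_pos: [561.5, 42.0, 217.4]
ee_rot: [0.001, -0.034, 0.999, -0.0]
force: [1.0, 0.0, 0.1]
grip_width: -0.001
```

>>> move_arm([
  {"offset":[0,0.005,0],"angular":[0,0,0],"jaw":0},
  {"offset":[0,0.01,0],"angular":[0,0,0],"jaw":0},
  {"offset":[0,0.017,0],"angular":[0,0,0],"jaw":0},
  {"offset":[0,0.024,0],"angular":[0,0,0],"jaw":0},
  {"offset":[0,0.032,0],"angular":[0,0,0],"jaw":0},
])

```text
time_s: 10.18
eef_pos: [559.3, 73.3, 216.5]
ee_rot: [0.0, -0.034, 0.999, -0.0]
force: [1.1, -3.2, 1.8]
grip_width: -0.0
```

```bash
python3 go.py 10 97 180
```

```text
t 10.175 tip box [np.float64(10.1), np.float64(-15.7), np.float64(182.5)] F [ 1.1 -3.2  1.8] turn [-0.  0.  0.] grip -0.0
[ 10.  97. 180.] offset m [1.000e-04 1.127e-01 2.500e-03]
```

Sliding at about 3 N. Continuing.

>>> move_arm([
  {"offset":[0,0.01,0],"angular":[0,0,0],"jaw":0},
  {"offset":[0,0.02,0],"angular":[0,0,0],"jaw":0},
  {"offset":[0,0.03,0],"angular":[0,0,0],"jaw":0},
  {"offset":[0,0.04,0],"angular":[0,0,0],"jaw":0},
  {"offset":[0,0.05,0],"angular":[0,0,0],"jaw":0},
])

```text
time_s: 10.8
eef_pos: [555.7, 123.6, 216.4]
ee_rot: [0.0, -0.034, 0.999, -0.0]
force: [1.7, -3.2, 1.7]
grip_width: -0.001
```

>>> move_arm([
  {"offset":[0,0.01,0],"angular":[0,0,0],"jaw":0},
  {"offset":[0,0.02,0],"angular":[0,0,0],"jaw":0},
  {"offset":[0,0.03,0],"angular":[0,0,0],"jaw":0},
  {"offset":[0,0.04,0],"angular":[0,0,0],"jaw":0},
  {"offset":[0,0.047,0],"angular":[0,0,0],"jaw":0},
])

```text
time_s: 11.42
eef_pos: [552.4, 170.4, 216.3]
ee_rot: [-0.0, -0.034, 0.999, -0.0]
force: [2.2, -3.3, 1.7]
grip_width: -0.002
```

```bash
python3 go.py 10 97 180
```

```text
t 11.425 tip box [np.float64(9.8), np.float64(81.7), np.float64(182.3)] F [ 2.2 -3.3  1.7] turn [ 0. -0.  0.] grip -0.002
[ 10.  97. 180.] offset m [-0.0003  0.0153  0.0023]
```

>>> move_arm([
  {"offset":[0,0.005,0],"angular":[0,0,0],"jaw":0},
  {"offset":[0,0.009,0],"angular":[0,0,0],"jaw":0},
  {"offset":[0,0.012,0],"angular":[0,0,0],"jaw":0},
  {"offset":[0,0.015,0],"angular":[0,0,0],"jaw":0},
])

```text
time_s: 11.92
eef_pos: [551.4, 184.8, 216.3]
ee_rot: [-0.0, -0.034, 0.999, -0.0]
force: [1.7, -3.0, 1.1]
grip_width: 0.0
```

>>> move_arm([
  {"offset":[0,0.0015,0],"angular":[0,0,0],"jaw":0},
  {"offset":[0,0.003,0],"angular":[0,0,0],"jaw":0},
])

```text
time_s: 12.18
eef_pos: [551.3, 187.4, 216.3]
ee_rot: [-0.0, -0.034, 0.999, -0.0]
force: [1.5, -9.6, 0.1]
grip_width: -0.001
```

>>> move_arm([
  {"offset":[0,0.001,0],"angular":[0,0,0],"jaw":0},
  {"offset":[0,0.002,0],"angular":[0,0,0],"jaw":0},
  {"offset":[0,0.002,0],"angular":[0,0,0],"jaw":0},
])

```text
time_s: 12.55
eef_pos: [551.3, 187.5, 216.3]
ee_rot: [-0.0, -0.034, 0.999, -0.002]
force: [0.4, -14.7, 1.4]
grip_width: -0.001
```

Firm stop. Retreating for the final look.

>>> move_arm([
  {"offset":[0,-0.015,0],"angular":[0,0,0],"jaw":0},
  {"offset":[0,-0.02,-0.05],"angular":[0,0,0],"jaw":0},
  {"offset":[0,-0.02,-0.11],"angular":[0,0,0],"jaw":0},
  {"offset":[0.05,-0.02,-0.12],"angular":[0,0,0],"jaw":0},
  {"offset":[0.1,-0.02,-0.12],"angular":[0,0,0],"jaw":0},
])

```text
time_s: 13.18
eef_pos: [451.6, 163.0, 337.0]
ee_rot: [0.001, -0.034, 0.999, 0.001]
force: [1.1, 0.4, -0.1]
grip_width: -0.001
```

>>> move_arm([
  {"offset":[0.06,0.05,0],"angular":[0,0,0],"jaw":0},
  {"offset":[0.1,0.1,0],"angular":[0,0,0],"jaw":0},
  {"offset":[0.12,0.15,0],"angular":[0,0,0],"jaw":0},
  {"offset":[0.12,0.2,0],"angular":[0,0,0],"jaw":0},
  {"offset":[0.12,0.2,0],"angular":[0,0,0],"jaw":0},
])

```text
time_s: 13.8
eef_pos: [317.8, 356.7, 335.7]
ee_rot: [-0.001, -0.037, 0.999, 0.0]
force: [-0.0, -0.7, -1.0]
grip_width: -0.001
```

```bash
python3 - <<'E'
from h import *; from fit import W
p=np.load('p.npy');a=cam('top');b=cam('side')
def dr(c,i):
    for q in((-90,34,220),(85,121,196),(-25,121,196),(105,-138,194),(-105,-138,194),(105,-164,194),(-105,-164,194)):
        u=proj(c,W(p,q))[0]; cv2.circle(i,tuple(int(v) for v in u),2,(0,0,255),1)
    return i
A=dr(a,a['img'][:,:,::-1].copy())[170:340,170:430];B=dr(b,b['img'][:,:,::-1].copy())[80:300,245:505]
i=np.hstack([cv2.copyMakeBorder(A,0,50,0,0,0),B]);cv2.imwrite('pics/fin.png',cv2.resize(i,None,fx=1.53,fy=1.53,interpolation=cv2.INTER_CUBIC))
E
python3 go.py
```

```text
t 13.9 tip box [np.float64(-210.6), np.float64(280.9), np.float64(302.0)] F [ 1.3 -0.4  0.4] turn [-0.  -0.1  0.1] grip 0.0
```

View pics/fin.png

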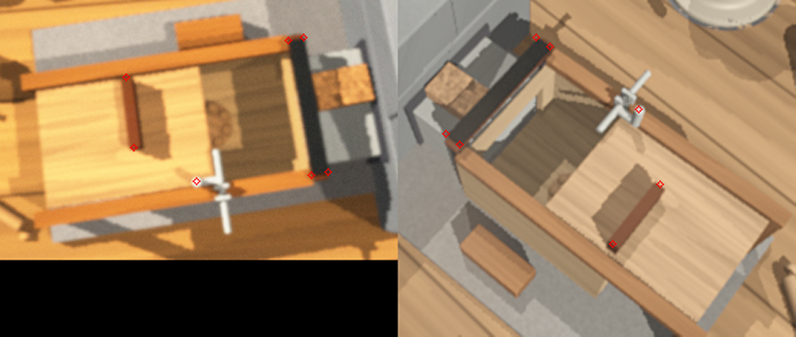

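The final view shows the cleat, knob and bar all on the points predicted for hatch open, bolt drawn and gate shut. The carving lies in the chamber, the bystanders haven't moved, and the arm is clear.

```bash
python3 -c "
from rig import ctrl
print(ctrl.finish_job())"
```

```text
the job is handed in; nothing more can be done
None
```

The pass box is open and the job is handed in at about 14 s; no verdict was reported.

- **Gate:** It was not fully shut. I pressed straight down on the bar and it slid about 11 mm at roughly 6.3 N, then stood firm. The remaining give of about 7.6 N/mm fits the rubber strip alone. I held about 20 N for 0.6 s, with readings never above 23 N downward.
- **Bolt:** Drawn to a firm stop, with the peak push reading about 29 N. The knob was seen where a full 45 mm draw should put it.
- **Hatch:** Pushed open at about 3 N to a firm stop at about 15 N.

**Last checks:** the top and side pictures show the cleat, knob and bar on the points expected for hatch open, bolt drawn and gate shut. The carving, sanding block and offcut look unmoved. The jar was covered by the open hatch in these pictures, so I could not check it again, but the arm never went near it. The arm stands clear of everything.

**Disagreements:**
- The first camera fit put the board height at 17.5 mm, while the touch on the gate implied about 24 mm. The views fix height poorly, and a fit at 23 mm was only slightly worse and matched the later pictures, so I used 23 mm.
- While pressing the gate I also read a sideways force of up to 9 N, probably friction on the rubber.

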